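# Seat a control knob skirt down in its marking nest

## Task

Two identical black control knobs lie on the bench: one stands on its wide skirt with the silver cap up, the other lies upside down. Take the one that already has its silver cap up, lower it (do not drop it) into the round pocket of the orange nest so that its skirt lies flat on the pocket's floor, still cap up, and let go. Leave the upside-down knob where it is.

Things in the scene. Friction and masses are not known exactly. Their poses are not given: they have to be found in the camera images.
- knob_a: the knob to be seated: a black skirted control knob, 36 mm high, that stands skirt down and cap up. The skirt is a round flange 52 mm across and 5 mm thick at the bottom; above it the ribbed round body, 36 mm across, runs from 5 to 36 mm above the underside and is the place to grip (from above, any yaw); its top is a flat silver cap with a red line. About 60 g. Origin: centre of the skirt's underside; z points out of the cap (up at the start, and up when seated)
- knob_b: the other knob, the same in shape, size and colour, but upside down: it rests on its silver cap, and its skirt with a brass bush in the middle of the underside faces up, 36 mm above the bench. Leave it alone. Origin: centre of the skirt's underside (here on top); z points out of the cap (down)
- nest: the marking nest: an orange plastic plate 92 x 92 mm and 12 mm high, fixed to the bench, with one round pocket in its middle, 64 mm across and 7 mm deep, with a small dark vent hole in the centre of its floor and a screw head at each corner of the plate (these stand 2 mm high). Origin: centre of the plate's underside, right under the centre of the pocket; the pocket's floor lies 5 mm and the plate's top 12 mm above it; z up
Things that resemble listed ones, but are neither listed nor needed, are in the scene too. There is more than one size of the nest; the job needs the smaller.

How it is judged:
By the outcome, as a careful person would: the job done as asked, in the order asked, and still so for the second after the job is handed in, with the robot touching nothing.
It also fails if it takes over 40 s, if anything falls off the work surface, if the arm or the gripper's body presses on something with over 40 N, if the wrist force passes 120 N, or if a joint passes its speed limit or range.

## Robot

A 6-joint arm with a two-finger parallel gripper is mounted at the origin on a cart in front of the work surface, level with it; the furniture and walls round the work are solid. World frame = base frame: x ahead of the robot, y to its left, z up, the work surface at z = 0. Lengths are in m, angles in rad, forces in N, time in s.
With the tool pointing down it reaches from about 0.425 to 0.95 m from the base axis. Payload 3.5 kg.
Tool frame: the origin (TCP) lies between the finger pads; the fingertips stand 25 mm ahead of it and the grasp point (between the pads) lies 6 mm ahead of it (ctrl.finger_overhang is the distance from the TCP to the fingertips, in m); x points along the fingers, y is the direction in which the jaws open and shut, and the axes are right-handed (so a half turn about x gives the same grasp; the last joint's range is limited). The gripper opens to 85 mm and grips with 20 to 120 N. Pads are 22 mm wide; open, the fingers measure 114 mm over their backs; the gripper's body (76 mm by 85 mm) begins 54 mm behind the grasp point. The pads swing forward as they close: fully open they stand 13 mm farther back than shut.
Start: joints at [1.089, 0.286, 1.577, -0, 1.279, -0.15], TCP at [0.22, 0.638, 0.256] pointing down, gripper open.
Joint ranges: [-2.77, 2.77], [-0.9, 2.22], [0.21, 2.48], [-1.53, 4.67], [0.24, 2.81], [-2.84, 2.84]. Speed limits (rad/s): [2.79, 2.79, 3.14, 3.14, 3.14, 3.14].

## Interface

Orientations are given as a unit quaternion [x, y, z, w].
In Python, from plant import ctrl gives the robot as it stands.
- The arm moves only by the tool play_rows, never from a script. Its argument "targets" is a list of rows, each an object with "delta_pos": the shift along the world's x, y, z normalised to -1 to 1, where 1 is 1000 mm, a list of three; "delta_rot": the turn, a rotation vector about the world's x, y, z normalised to -1 to 1, where 1 is pi rad, a list of three; "claw": the finger opening in mm, from 0 to 85.4. In form: [{"delta_pos": [tx, ty, tz], "delta_rot": [wx, wy, wz], "claw": claw}, ...]. A call has 1 to 20 rows; each row is the pose to reach, as a shift and turn from the pose measured when the call began, turning the shorter way round; what a row does not reach only later rows make up. A row lasts 1/12 s, in which the tool goes at most 41.7 mm and 7.16 degrees, less where a joint would pass 70% of its speed; a pose out of reach is approached as far as the arm can. A call with a number of a shift or a turn outside -1 to 1 is refused whole. A call with a gripper value outside its range is refused whole. The fingers move at their own pace and stop on an object; "newtons" is the grip in N (left out, the last holds). Time passes only in rows, so rows that repeat a pose let the fingers close. It gives the time, the measured TCP pose, the force and the opening at its end, in the units of the state.
- ctrl.get_state(): the state, without advancing time (a new reading comes with each control period).
- ctrl.read_camera(name): name is "side" or "top" or "wrist"; returns the picture (480x640x3 uint8, blue, green, red); there is no depth.
- ctrl.calibration(name): a dict with "fx", "fy", "cx", "cy" (pixels), "camera_from_world" (4x4, takes a point from world to camera coordinates). Camera axes: x right, y down, z forward; pixel columns grow to the right and rows downward; lengths in m; the calibration is good to about 2 mm. A picture is of the moment at which its call begins: read the wrist's pose just before it. calibration takes no time and is no camera call; for the wrist camera it gives the pose at the moment of the call.
- ctrl.sign_off(): hands the job in, once; it reports no verdict.
The state is a dict: "time": time; "qpos": joint angles; "dq": joint speeds; "joint_efforts": joint torques, N m; "eef_pos": TCP position; "tcp_rot": TCP orientation; "contact_force": force on the tool from outside, world axes, zero at the start; "wrist_torque": the same for the moment, N m; "opening": opening from 0.0 (shut) to 1.0 (fully open).
Only numpy, scipy, OpenCV 4.12 (cv2) and the standard library are available. Lean on these libraries where they do the work, as an engineer would, in place of code of your own. Each camera call takes 0.05 s, during which the arm holds its last target. There are 200 camera calls.

## Working session

There is one attempt and no reset: what is moved stays moved. The work goes in short steps, Python scripts to look and compute and a tool call to move; the robot and the scene stay as the last step left them, time stands still between calls to the robot, and variables do not carry over. Pictures are saved under pics/ and viewed, about 8 in all and at most 12, crops included, and the job is handed in when it is done.

Besides the shell and the picture viewer there is one more tool, called after "Request:" as name([rows], argument=value, ...), one row to a line, values as JSON. play_rows: Moves the arm, as the interface text tells. Its arguments: {"type":"object","properties":{"targets":{"type":"array"},"newtons":{"type":"number"}},"required":["targets"]}

```bash
mkdir -p pics
python3 - <<'E'
from plant import ctrl
import cv2
s=ctrl.get_state();print(s)
for n in("top","side"):
    cv2.imwrite(f"pics/{n}0.png",ctrl.read_camera(n)); print(n,ctrl.calibration(n))
E
```

```text
{'time': 0.0, 'qpos': array([ 1.08900039e+00,  2.87159100e-01,  1.57816905e+00,  3.40136044e-05,
        1.27857679e+00, -1.50010919e-01]), 'dq': array([-0.00034789,  0.00049263, -0.00025627,  0.00058864,  0.00116086,
        0.00116345]), 'joint_efforts': array([-1.79548508e-03, -4.05982232e+01, -2.92621726e+01, -2.65423305e-04,
        5.94316400e-03, -2.35187283e-07]), 'eef_pos': array([0.21956433, 0.63766848, 0.25495578]), 'tcp_rot': array([ 0.11599629,  0.69766305, -0.11754326,  0.69713321]), 'contact_force': array([-0.6553037 , -0.1190032 , -1.10227697]), 'wrist_torque': array([-0.01566858, -0.04002708,  0.02056595]), 'opening': 0.9979584879540195}
top {'fx': 492.2689526467745, 'fy': 492.2689526467745, 'cx': 317.5895215579865, 'cy': 233.03954554103916, 'camera_from_world': array([[-0.00202917, -0.99992728, -0.01188779, -0.38414002],
       [-0.99908865,  0.00253403, -0.0426081 ,  0.50784521],
       [ 0.04263513,  0.01179049, -0.99902114,  0.89917066],
       [ 0.        ,  0.        ,  0.        ,  1.        ]])}
side {'fx': 607.7430844210321, 'fy': 607.7430844210321, 'cx': 317.9897706189295, 'cy': 234.73530000365565, 'camera_from_world': array([[-0.87517493, -0.48336265, -0.020722  ,  0.26606074],
       [-0.26400798,  0.51302711, -0.81676372,  0.35797794],
       [ 0.40542402, -0.70934036, -0.57660006,  0.52961936],
       [ 0.        ,  0.        ,  0.        ,  1.        ]])}
```

View pics/top0.png

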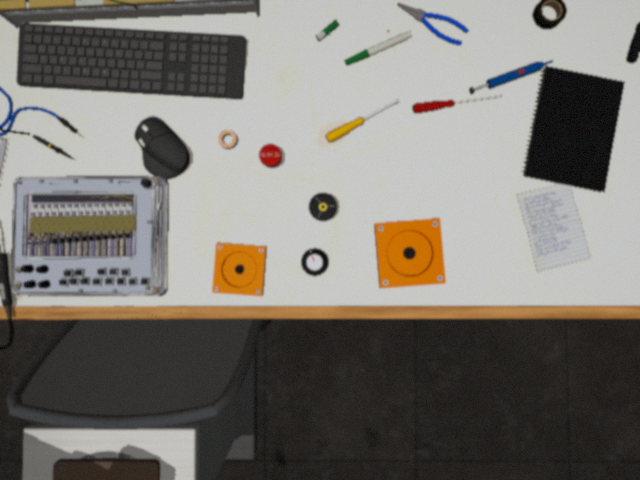

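View pics/side0.png

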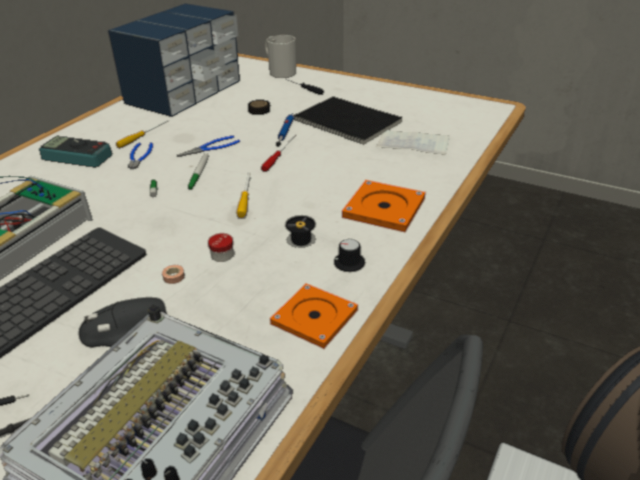

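The smaller nest is the left one in the top view, at about (239,269), 50 px wide against 68. The cap-up knob is at (315,262) and the upside-down one at (323,207). Next I localise them.

```bash
cat > h.py <<'E'
from plant import ctrl
import numpy as np, cv2
from scipy.spatial.transform import Rotation as R
def back(n,uv,z,c=None):
    c=c or ctrl.calibration(n); T=np.linalg.inv(c["camera_from_world"])
    d=T[:3,:3]@[(uv[0]-c["cx"])/c["fx"],(uv[1]-c["cy"])/c["fy"],1]
    return T[:3,3]+d*(z-T[2,3])/d[2]
def blob(m,roi):
    x0,y0,x1,y1=roi; mm=np.zeros_like(m); mm[y0:y1,x0:x1]=m[y0:y1,x0:x1]
    p=max(cv2.findContours(mm,cv2.RETR_EXTERNAL,cv2.CHAIN_APPROX_NONE)[0],key=cv2.contourArea)
    return p
E
python3 - <<'E'
from h import *
print("overhang",ctrl.finger_overhang)
s=ctrl.get_state();print(R.from_quat(s["tcp_rot"]).as_matrix().round(3))
im=cv2.imread("pics/top0.png");hsv=cv2.cvtColor(im,cv2.COLOR_BGR2HSV)
org=cv2.inRange(hsv,(5,150,100),(22,255,255)); dark=cv2.inRange(im,(0,0,0),(90,90,90))
for roi in((205,235,275,300),(365,210,455,295)):
    r=cv2.minAreaRect(blob(org,roi));print("nest",r,back("top",r[0],.012))
r=cv2.minEnclosingCircle(blob(dark,(295,240,335,282)));print("A skirt",r,back("top",r[0],.005))
r=cv2.minEnclosingCircle(blob(dark,(300,185,345,228)));print("B",r,back("top",r[0],.034))
roi=im[250:275,303:328]; m=cv2.inRange(roi,(110,110,110),(255,255,255))
n,l,st,ce=cv2.connectedComponentsWithStats(m)
for a,b in zip(st,ce): print(a[4],b+[303,250],back("top",b+[303,250],.036))
E
```

```text
overhang 0.025
[[-0.001  0.326  0.945]
 [-0.002  0.945 -0.326]
 [-1.    -0.002 -0.   ]]
nest ((238.88528442382812, 268.99114990234375), (49.162452697753906, 48.625572204589844), 4.39870548248291) [ 0.44116635 -0.24079887  0.012     ]
nest ((409.4517517089844, 252.9207000732422), (63.86198043823242, 64.8585205078125), 85.2363510131836) [ 0.46998382 -0.55335531  0.012     ]
A skirt ((314.5, 261.5), 13.209944725036621) [ 0.45452653 -0.3794439   0.005     ]
B ((322.86187744140625, 206.1823272705078), 13.681659698486328) [ 0.55413878 -0.39516713  0.034     ]
318 [315.17924528 261.52515723] [ 0.45494737 -0.38121943  0.036     ]
13 [304.15384615 251.30769231] [ 0.47320222 -0.3615604   0.036     ]
21 [325.42857143 251.80952381] [ 0.47222754 -0.39954683  0.036     ]
223 [314.06278027 261.98654709] [ 0.45412932 -0.37922616  0.036     ]
29 [324.93103448 271.93103448] [ 0.43640317 -0.39856343  0.036     ]
21 [304.80952381 272.42857143] [ 0.43557579 -0.36269707  0.036     ]
```

Request:
play_rows([
  {"delta_pos":[0.33,-0.288,0],"delta_rot":[0,0,0],"claw":85},
  {"delta_pos":[0.33,-0.288,0],"delta_rot":[0,0,0],"claw":85},
  {"delta_pos":[0.33,-0.288,0],"delta_rot":[0,0,0],"claw":85},
  {"delta_pos":[0.33,-0.288,0],"delta_rot":[0,0,0],"claw":85},
  {"delta_pos":[0.33,-0.288,0],"delta_rot":[0,0,0],"claw":85},
  {"delta_pos":[0.33,-0.288,0],"delta_rot":[0,0,0],"claw":85},
  {"delta_pos":[0.33,-0.288,0],"delta_rot":[0,0,0],"claw":85},
  {"delta_pos":[0.33,-0.288,0],"delta_rot":[0,0,0],"claw":85},
  {"delta_pos":[0.33,-0.288,0],"delta_rot":[0,0,0],"claw":85},
  {"delta_pos":[0.33,-0.288,0],"delta_rot":[0,0,0],"claw":85},
  {"delta_pos":[0.33,-0.738,0],"delta_rot":[0,0,0],"claw":85},
  {"delta_pos":[0.33,-0.738,0],"delta_rot":[0,0,0],"claw":85},
  {"delta_pos":[0.33,-0.738,0],"delta_rot":[0,0,0],"claw":85},
  {"delta_pos":[0.33,-0.738,0],"delta_rot":[0,0,0],"claw":85},
  {"delta_pos":[0.33,-0.738,0],"delta_rot":[0,0,0],"claw":85},
  {"delta_pos":[0.33,-0.738,0],"delta_rot":[0,0,0],"claw":85},
  {"delta_pos":[0.33,-0.738,0],"delta_rot":[0,0,0],"claw":85},
  {"delta_pos":[0.33,-0.738,0],"delta_rot":[0,0,0],"claw":85},
  {"delta_pos":[0.33,-0.738,0],"delta_rot":[0,0,0],"claw":85},
  {"delta_pos":[0.33,-0.738,0],"delta_rot":[0,0,0],"claw":85},
])

```text
time: 1.77
eef_pos: [0.5473, -0.0544, 0.2547]
tcp_rot: [0.116, 0.698, -0.117, 0.697]
contact_force: [0.6, 0.1, -0.3]
opening: 0.994
```

Request:
play_rows([
  {"delta_pos":[-0.093,-0.326,-0.055],"delta_rot":[0,0,0],"claw":85},
  {"delta_pos":[-0.093,-0.326,-0.055],"delta_rot":[0,0,0],"claw":85},
  {"delta_pos":[-0.093,-0.326,-0.055],"delta_rot":[0,0,0],"claw":85},
  {"delta_pos":[-0.093,-0.326,-0.055],"delta_rot":[0,0,0],"claw":85},
  {"delta_pos":[-0.093,-0.326,-0.055],"delta_rot":[0,0,0],"claw":85},
  {"delta_pos":[-0.093,-0.326,-0.055],"delta_rot":[0,0,0],"claw":85},
  {"delta_pos":[-0.093,-0.326,-0.055],"delta_rot":[0,0,0],"claw":85},
  {"delta_pos":[-0.093,-0.326,-0.055],"delta_rot":[0,0,0],"claw":85},
  {"delta_pos":[-0.093,-0.326,-0.055],"delta_rot":[0,0,0],"claw":85},
  {"delta_pos":[-0.093,-0.326,-0.055],"delta_rot":[0,0,0],"claw":85},
  {"delta_pos":[-0.093,-0.326,-0.055],"delta_rot":[0,0,0],"claw":85},
  {"delta_pos":[-0.093,-0.326,-0.055],"delta_rot":[0,0,0],"claw":85},
])

```text
time: 2.77
eef_pos: [0.4546, -0.3793, 0.1995]
tcp_rot: [0.116, 0.698, -0.117, 0.697]
contact_force: [-0.3, -0.4, 0.1]
opening: 0.997
```

Run:
```python
from h import *
s=ctrl.get_state();print(s["eef_pos"],s["qpos"])
c=ctrl.calibration("wrist");print(c)
cv2.imwrite("pics/w1.png",ctrl.read_camera("wrist"))
np.save("w1.npy",c,allow_pickle=True)
W=c["camera_from_world"]
for n,p in dict(cap=(.4545,-.380,.036),nest=(.441,-.241,.012)).items():
    q=W@[*p,1];print(n,c["fx"]*q[0]/q[2]+c["cx"],c["fy"]*q[1]/q[2]+c["cy"])
```

```text
[ 0.45456634 -0.37930563  0.19951861] [-8.65996636e-01  1.58735700e-01  1.83529025e+00 -1.87250908e-03
  1.14807283e+00 -2.10494657e+00]
{'fx': 427.3651481327394, 'fy': 427.3651481327394, 'cx': 323.08315278262654, 'cy': 232.05166826455545, 'camera_from_world': array([[ 0.3252091 ,  0.94564148, -0.00111293,  0.21123677],
       [ 0.91048207, -0.3127993 ,  0.27051619, -0.55299847],
       [ 0.2554632 , -0.08898763, -0.96271478,  0.17457969],
       [ 0.        ,  0.        ,  0.        ,  1.        ]])}
cap 322.58254952450204 216.4488510711064
nest 505.37461664774725 127.2787191434636
```

View pics/w1.png

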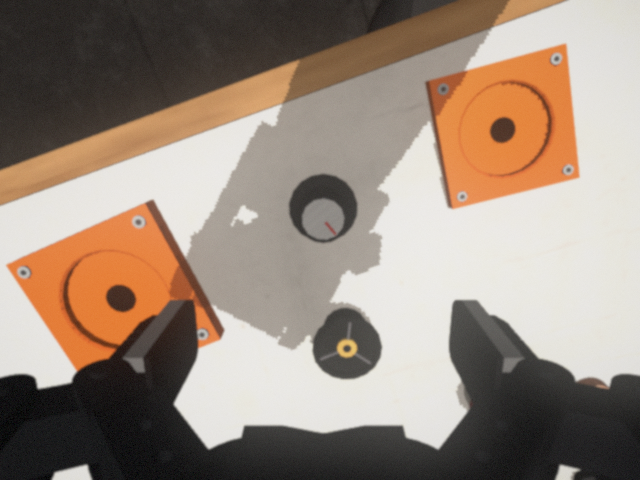

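The wrist view confirms the cap at about (323,219), and the small nest's vent at about (503,130). I'll refine both.

Run:
```python
from h import *
c=np.load("w1.npy",allow_pickle=True).item()
im=cv2.imread("pics/w1.png");hsv=cv2.cvtColor(im,cv2.COLOR_BGR2HSV)
m=cv2.inRange(hsv,(0,0,75),(180,255,255))
cap=cv2.fitEllipse(blob(m,(299,196,347,243)));print(cap,back("w",cap[0],.036,c))
sk=cv2.fitEllipse(blob(cv2.bitwise_not(m),(280,165,365,250)));print(sk)
v=cv2.fitEllipse(blob(cv2.inRange(im,(0,0,0),(80,70,100)),(485,112,522,148)));print(v,back("w",v[0],.005,c))
r=cv2.minAreaRect(blob(cv2.inRange(hsv,(5,150,60),(22,255,255)),(420,30,590,215)));print(r,back("w",r[0],.012,c))
for u in((556,59),(443,90),(462,197),(568,170)):print(back("w",u,.014,c))
```

```text
((322.5736389160156, 222.57757568359375), (48.443355560302734, 48.829246520996094), 22.101734161376953) [ 0.45855519 -0.38140245  0.036     ]
((322.582763671875, 207.93699645996094), (60.29853439331055, 64.00054931640625), 1.21221125125885)
((502.28662109375, 129.53555297851562), (20.325550079345703, 23.020050048828125), 46.26999282836914) [ 0.44298325 -0.24075734  0.005     ]
((508.51312255859375, 125.55574035644531), (132.32748413085938, 146.41339111328125), 76.75948333740234) [ 0.44056519 -0.23868829  0.012     ]
[ 0.4083364  -0.20053717  0.014     ]
[ 0.402923   -0.27628852  0.014     ]
[ 0.47856946 -0.28191941  0.014     ]
[ 0.48405256 -0.20614085  0.014     ]
```

Request:
play_rows([
  {"delta_pos":[0.0015,-0.0015,-0.035],"delta_rot":[0,0,0],"claw":80},
  {"delta_pos":[0.0015,-0.0015,-0.07],"delta_rot":[0,0,0],"claw":80},
  {"delta_pos":[0.0015,-0.0015,-0.1],"delta_rot":[0,0,0],"claw":80},
  {"delta_pos":[0.0015,-0.0015,-0.125],"delta_rot":[0,0,0],"claw":80},
  {"delta_pos":[0.0015,-0.0015,-0.145],"delta_rot":[0,0,0],"claw":80},
  {"delta_pos":[0.0015,-0.0015,-0.158],"delta_rot":[0,0,0],"claw":80},
  {"delta_pos":[0.0015,-0.0015,-0.165],"delta_rot":[0,0,0],"claw":80},
  {"delta_pos":[0.0015,-0.0015,-0.165],"delta_rot":[0,0,0],"claw":80},
  {"delta_pos":[0.0015,-0.0015,-0.165],"delta_rot":[0,0,0],"claw":80},
], newtons=30)

```text
time: 3.57
eef_pos: [0.4571, -0.3806, 0.0357]
tcp_rot: [0.115, 0.698, -0.117, 0.698]
contact_force: [-0.1, 0.1, -0.3]
opening: 0.938
```

Run:
```python
from h import *
a=ctrl.read_camera("wrist");b=ctrl.read_camera("side")[170:350,240:460]
b=cv2.resize(b,(587,480),interpolation=cv2.INTER_CUBIC)
cv2.imwrite("pics/c2.png",cv2.resize(np.hstack([a,b]),(800,313)))
```

```text
(no output)
```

View pics/c2.png

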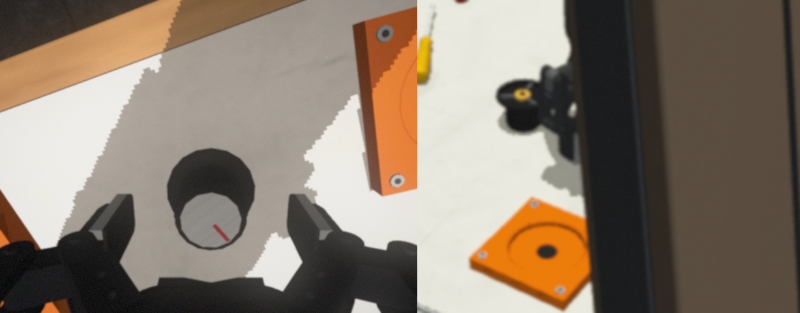

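The knob stands between the open fingers with its cap centre near (324,337) in full-image pixels. I'll check that against the TCP.

Run:
```python
from h import *
print(ctrl.get_state()["eef_pos"],back("wrist",(324,337),.036))
```

```text
[ 0.45736046 -0.38137422  0.0366182 ] [ 0.45672442 -0.38103792  0.036     ]
```

Request:
play_rows([
  {"delta_pos":[0,0,-0.001],"delta_rot":[0,0,0],"claw":30},
  {"delta_pos":[0,0,-0.001],"delta_rot":[0,0,0],"claw":30},
  {"delta_pos":[0,0,-0.001],"delta_rot":[0,0,0],"claw":30},
  {"delta_pos":[0,0,-0.001],"delta_rot":[0,0,0],"claw":30},
  {"delta_pos":[0,0,-0.001],"delta_rot":[0,0,0],"claw":30},
  {"delta_pos":[0,0,-0.001],"delta_rot":[0,0,0],"claw":30},
  {"delta_pos":[0,0,-0.001],"delta_rot":[0,0,0],"claw":30},
  {"delta_pos":[0,0,-0.001],"delta_rot":[0,0,0],"claw":30},
  {"delta_pos":[0,0,-0.001],"delta_rot":[0,0,0],"claw":30},
  {"delta_pos":[0,0,-0.001],"delta_rot":[0,0,0],"claw":30},
  {"delta_pos":[0,0,-0.001],"delta_rot":[0,0,0],"claw":30},
  {"delta_pos":[0,0,-0.001],"delta_rot":[0,0,0],"claw":30},
], newtons=40)

```text
time: 4.67
eef_pos: [0.4578, -0.382, 0.0365]
tcp_rot: [0.114, 0.697, -0.118, 0.698]
contact_force: [-0.3, 0.1, 5.3]
opening: 0.407
```

Request:
play_rows([
  {"delta_pos":[0,0,0.01],"delta_rot":[0,0,0],"claw":30},
  {"delta_pos":[0,0,0.03],"delta_rot":[0,0,0],"claw":30},
  {"delta_pos":[0,0,0.05],"delta_rot":[0,0,0],"claw":30},
  {"delta_pos":[0,0,0.06],"delta_rot":[0,0,0],"claw":30},
  {"delta_pos":[-0.002,0.02,0.06],"delta_rot":[0,0,0],"claw":30},
  {"delta_pos":[-0.005,0.045,0.06],"delta_rot":[0,0,0],"claw":30},
  {"delta_pos":[-0.008,0.075,0.06],"delta_rot":[0,0,0],"claw":30},
  {"delta_pos":[-0.011,0.105,0.06],"delta_rot":[0,0,0],"claw":30},
  {"delta_pos":[-0.014,0.13,0.06],"delta_rot":[0,0,0],"claw":30},
  {"delta_pos":[-0.015,0.14,0.06],"delta_rot":[0,0,0],"claw":30},
  {"delta_pos":[-0.015,0.14,0.06],"delta_rot":[0,0,0],"claw":30},
  {"delta_pos":[-0.015,0.14,0.06],"delta_rot":[0,0,0],"claw":30},
])

```text
time: 5.67
eef_pos: [0.443, -0.2422, 0.0966]
tcp_rot: [0.114, 0.696, -0.118, 0.699]
contact_force: [0.1, 0.4, -1.1]
opening: 0.406
```

Run:
```python
from h import *
for i in range(1):
    s=ctrl.get_state();print(s["eef_pos"],s["contact_force"],s["opening"])
c=ctrl.calibration("wrist");np.save("w3.npy",c,allow_pickle=True)
a=ctrl.read_camera("wrist");cv2.imwrite("pics/w3.png",a)
```

```text
[ 0.44296746 -0.24220098  0.09659908] [ 0.12224528  0.37392913 -1.06669556] 0.40567688544161556
```

View pics/w3.png

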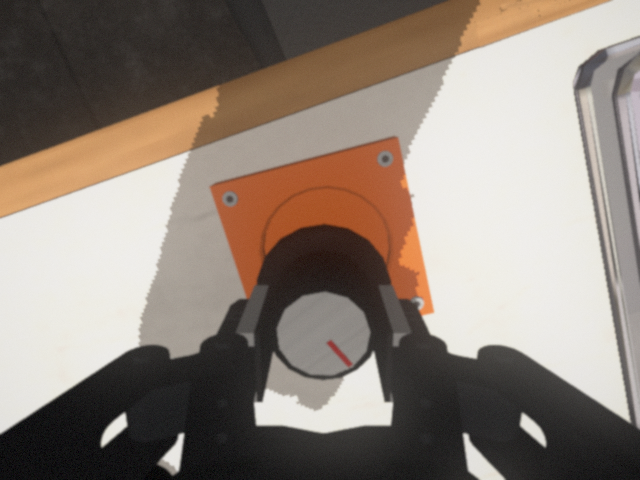

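The knob is held upright, with its cap at (323,335). Nest screws show at (385,159), (230,199) and (419,304).

Run:
```python
from h import *
c=np.load("w3.npy",allow_pickle=True).item()
print("cap",back("w",(323,335),.096,c))
p=[back("w",u,.014,c) for u in((385,159),(230,199),(419,304))]
print(np.array(p).round(4),"centre",(p[1]+p[2])/2)
```

```text
cap [ 0.44155165 -0.24191216  0.096     ]
[[ 0.4081 -0.2004  0.014 ]
 [ 0.4023 -0.2759  0.014 ]
 [ 0.4844 -0.205   0.014 ]] centre [ 0.44335597 -0.24045583  0.014     ]
```

Request:
play_rows([
  {"delta_pos":[0.0015,0.0012,0],"delta_rot":[0,0,0],"claw":30},
  {"delta_pos":[0.0015,0.0012,-0.01],"delta_rot":[0,0,0],"claw":30},
  {"delta_pos":[0.0015,0.0012,-0.022],"delta_rot":[0,0,0],"claw":30},
  {"delta_pos":[0.0015,0.0012,-0.034],"delta_rot":[0,0,0],"claw":30},
  {"delta_pos":[0.0015,0.0012,-0.042],"delta_rot":[0,0,0],"claw":30},
  {"delta_pos":[0.0015,0.0012,-0.047],"delta_rot":[0,0,0],"claw":30},
  {"delta_pos":[0.0015,0.0012,-0.051],"delta_rot":[0,0,0],"claw":30},
  {"delta_pos":[0.0015,0.0012,-0.0525],"delta_rot":[0,0,0],"claw":30},
  {"delta_pos":[0.0015,0.0012,-0.0525],"delta_rot":[0,0,0],"claw":30},
  {"delta_pos":[0.0015,0.0012,-0.0525],"delta_rot":[0,0,0],"claw":30},
])

```text
time: 6.55
eef_pos: [0.445, -0.242, 0.0446]
tcp_rot: [0.114, 0.696, -0.118, 0.699]
contact_force: [-0.8, -0.6, -1.6]
opening: 0.408
```

Request:
play_rows([
  {"delta_pos":[-0.001,0.0005,-0.0005],"delta_rot":[0,0,0],"claw":30},
  {"delta_pos":[-0.001,0.0005,-0.001],"delta_rot":[0,0,0],"claw":30},
  {"delta_pos":[-0.001,0.0005,-0.0015],"delta_rot":[0,0,0],"claw":30},
  {"delta_pos":[-0.001,0.0005,-0.002],"delta_rot":[0,0,0],"claw":30},
  {"delta_pos":[-0.001,0.0005,-0.0025],"delta_rot":[0,0,0],"claw":30},
  {"delta_pos":[-0.001,0.0005,-0.0025],"delta_rot":[0,0,0],"claw":30},
  {"delta_pos":[-0.001,0.0005,-0.0025],"delta_rot":[0,0,0],"claw":30},
])

```text
time: 7.13
eef_pos: [0.444, -0.2415, 0.0421]
tcp_rot: [0.114, 0.696, -0.118, 0.699]
contact_force: [0.1, -0.5, -1.9]
opening: 0.409
```

Request:
play_rows([
  {"delta_pos":[0,0,-0.0004],"delta_rot":[0,0,0],"claw":30},
  {"delta_pos":[0,0,-0.0008],"delta_rot":[0,0,0],"claw":30},
  {"delta_pos":[0,0,-0.0012],"delta_rot":[0,0,0],"claw":30},
  {"delta_pos":[0,0,-0.0012],"delta_rot":[0,0,0],"claw":30},
  {"delta_pos":[0,0,-0.0012],"delta_rot":[0,0,0],"claw":30},
])

```text
time: 7.55
eef_pos: [0.4441, -0.2416, 0.0415]
tcp_rot: [0.114, 0.696, -0.118, 0.699]
contact_force: [-2.0, 1.0, 5.4]
opening: 0.408
```

Contact came at the expected height (force −1.9 to +5.4 N), so the knob is on the pocket floor. Release next.

Request:
play_rows([
  {"delta_pos":[0,0,0],"delta_rot":[0,0,0],"claw":38},
  {"delta_pos":[0,0,0],"delta_rot":[0,0,0],"claw":42},
  {"delta_pos":[0,0,0],"delta_rot":[0,0,0],"claw":48},
  {"delta_pos":[0,0,0],"delta_rot":[0,0,0],"claw":56},
  {"delta_pos":[0,0,0],"delta_rot":[0,0,0],"claw":62},
  {"delta_pos":[0,0,0],"delta_rot":[0,0,0],"claw":62},
  {"delta_pos":[0,0,0],"delta_rot":[0,0,0],"claw":62},
  {"delta_pos":[0,0,0],"delta_rot":[0,0,0],"claw":62},
])

```text
time: 8.22
eef_pos: [0.4441, -0.2416, 0.0415]
tcp_rot: [0.114, 0.696, -0.118, 0.699]
contact_force: [0.4, -0.7, 0.0]
opening: 0.731
```

Request:
play_rows([
  {"delta_pos":[0,0,0.01],"delta_rot":[0,0,0],"claw":62},
  {"delta_pos":[0,0,0.03],"delta_rot":[0,0,0],"claw":62},
  {"delta_pos":[0,0,0.06],"delta_rot":[0,0,0],"claw":62},
  {"delta_pos":[0,0,0.1],"delta_rot":[0,0,0],"claw":62},
  {"delta_pos":[0.03,0,0.14],"delta_rot":[0,0,0],"claw":62},
  {"delta_pos":[0.06,0,0.17],"delta_rot":[0,0,0],"claw":62},
  {"delta_pos":[0.06,0,0.17],"delta_rot":[0,0,0],"claw":62},
  {"delta_pos":[0.06,0,0.17],"delta_rot":[0,0,0],"claw":62},
])

```text
time: 8.88
eef_pos: [0.507, -0.2426, 0.2162]
tcp_rot: [0.112, 0.693, -0.119, 0.702]
contact_force: [-0.3, 0.0, -1.1]
opening: 0.724
```

Run:
```python
from h import *
s=ctrl.get_state();print(s["eef_pos"],s["contact_force"],s["opening"])
c=ctrl.calibration("wrist");np.save("w4.npy",c,allow_pickle=True)
a=ctrl.read_camera("wrist");cv2.imwrite("pics/w4.png",a)
W=c["camera_from_world"]
for p in((.4435,-.241,.041),(.4435,-.241,.010)):
    q=W@[*p,1];print(c["fx"]*q[0]/q[2]+c["cx"],c["fy"]*q[1]/q[2]+c["cy"],q[2])
```

```text
[ 0.50700349 -0.24263331  0.21621771] [-0.33737923  0.00429839 -1.10625115] 0.7235832126625077
296.7296639306659 119.59215262279646 0.28325255509388136
299.551255771704 118.23045001895824 0.3129711709977675
```

View pics/w4.png

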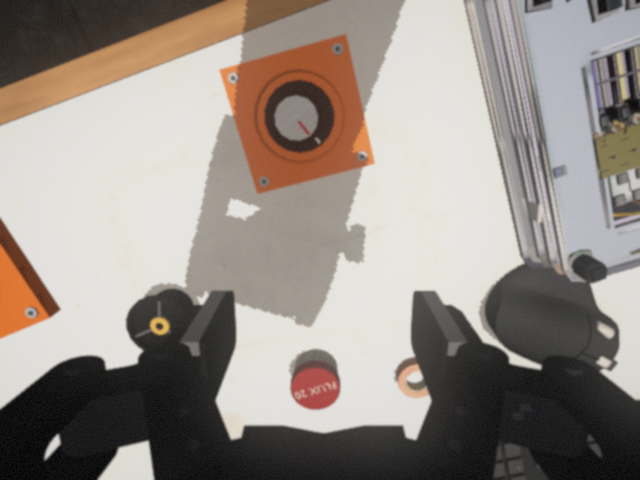

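The knob sits cap up with its cap at (297,118), where (296.7,119.6) was predicted for a seated knob. There is an even gap all round it in the pocket, and knob_b still lies upside down at (160,322). Handing in.

```bash
python3 -c "
from plant import ctrl
print(ctrl.sign_off())"
```

```text
the job is handed in; nothing more can be done
None
```

The cap-up knob is seated in the pocket of the smaller orange nest, still cap up, and the job was handed in at about 9 s. I gripped it by its ribbed body at 40 N, lowered it in small steps until it touched the pocket floor, let go and backed away.

- **Contact:** it came at the expected height (TCP z = 0.0415 m), where the vertical force rose from about −2 to +5 N. The force read 0 N vertically once the fingers opened.
- **Last wrist picture:** the cap is within 2 px of where a seated knob should show. There is an even gap all round the skirt, and the gripper is clear.
- **Upside-down knob:** I did not touch it. In the last picture it still lies upside down, partly behind a finger; I did not re-measure its position.
- **Disagreement:** one automatic fit of the cap's centre before the grasp was about 2 to 4 mm off in x, so I set it aside and used the centre read from the picture. A close-up check before closing the fingers agreed with the TCP to within 1 mm.

No check failed.

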